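# Set the appliance tester's selector by fingertip and press test

### The job

On the charity shop's appliance tester, push the pointer of the big rotary selector round clockwise with a fingertip, counting the clicks, until it rests in its sixth position (the last but one of the seven marks, counted clockwise from the left-hand end as seen from the robot). Then press the round test button right down, let it spring back, and move clear. Only push and press: do not pinch the pointer, do not press the button before the selector is set, and leave the crockery and the screwdriver where they are.

Things in the scene. Friction and masses are not known exactly. Their poses are not given: they have to be found in the camera images.
- tester: Low grey box fixed to the table, 220 mm deep (its x) by 340 mm wide (its y), flat top panel 85 mm above the table. Origin: centre of the underside; x to its back, y to its left as seen from the robot, z up; yawed up to 0.35 rad. On the panel: the selector's axis at (0, 65) mm, the test button at (-30, -100) mm, a flat blank display at the back right.
- selector (a joint): Selector angle in rad, growing clockwise from above. Seven clicks 0.5236 rad apart: first 0, second 0.524 .. sixth 2.618, seventh 3.142; stops 0.06 beyond both ends. Pushed past half-way (give or take 0.05 rad) it springs on to the next position and holds there. Starts in one of the first four. Pointer at 0 points to the tester's +y, at 1.571 to +x, at 3.142 to -y.
- selector_axis (a point): On the selector's vertical axis, level with the pointer's top, 122 mm above the table. The selector: a black disc of radius 34 mm, top 13 mm above the panel, carrying an upright metal pointer blade 14 mm thick, 13 to 37 mm above the panel, reaching 50 mm from the axis at the pointing end, 20 mm at the tail. Seven flat white marks lie on the panel 58 to 70 mm from the axis.
- pointer_tip (a point): End of the pointer blade on its top edge, 50 mm from the axis; a thin black line on top runs to it. The direction from selector_axis to here is where the selector points. A sideways push of about 2 to 4 N on the blade 38 mm from the axis turns it over a click. Beyond the disc the blade's underside is 13 mm clear of the panel.
- cheek_a: Flat plate that forms the trailing side of the pointer blade (the side to push for clockwise), 70 mm long, 24 mm high, 5 mm thick; origin at its middle, 15 mm from the axis towards the pointing end, 25 mm above the panel. Pressing cheek_a and cheek_b at once counts as pinching.
- cheek_b: The same plate on the leading side of the blade (the side to push for anticlockwise).
- test (a joint): Travel of the test button in m: 0 up, 0.006 fully down. Spring: about 4 N to push it fully down; it springs back.
- test_top (a point): Centre of the top of the round white test button (radius 15 mm, in a flat black collar 6 mm high), 107 mm above the table when up; pressed straight down.
- eggcup: Loose white eggcup, 44 mm wide, 50 mm tall, standing on the tester's panel; origin at its foot.
- ginger_jar: Loose lidded jar, 96 mm wide, 150 mm tall, left of the tester; origin at its foot.
- sugar_pot: Loose lidded pot, 84 mm wide, 100 mm tall, right of the tester; origin at its foot.
- mug: Loose terracotta mug, 80 mm wide, 90 mm tall, front left of the tester; origin at its foot.
- vase: Loose blue vase, 96 mm wide, 170 mm tall, right of the tester's back; origin at its foot.
- screwdriver: Loose screwdriver lying on the table in front of the tester.
- dish: Loose white bowl, 84 mm wide, 35 mm tall, behind the tester; origin at its foot.

How it is judged:
By the outcome, as a careful person would: the job done as asked, in the order asked, and still so for the second after the job is handed in, with the robot touching nothing.
It also fails if it takes over 58 s, if anything falls off the work surface, if the arm or the gripper's body presses on something with over 40 N, if the wrist force passes 120 N, or if a joint passes its speed limit or range.

### The arm

A 6-joint arm with a two-finger parallel gripper is mounted at the origin on the work surface. World frame = base frame: x ahead of the robot, y to its left, z up, the work surface at z = 0. Lengths are in mm, angles in rad, forces in N, time in s.
With the tool pointing down it reaches from about 350 to 875 mm from the base axis. Payload 4.2 kg.
Tool frame: the origin (TCP) lies at the very end of the fingers, on their centre line; the grasp point (between the pads) lies 19 mm behind it (arm.tcp_to_grasp is the x of the grasp point in the tool frame, in mm); x points along the fingers, z is the direction in which the jaws open and shut, and the axes are right-handed (so a half turn about x gives the same grasp; the last joint's range is limited). The gripper opens to 85 mm and grips with 20 to 120 N. Pads are 22 mm wide; open, the fingers measure 114 mm over their backs; the gripper's body (76 mm by 85 mm) begins 54 mm behind the grasp point. The pads swing forward as they close: fully open they stand 13 mm farther back than shut.
Start: joints at [1.407, 0.385, 0.008, 0, -1.194, -0.259], TCP at [256.414, 569.957, 231.312] pointing down, gripper open.
Joint ranges: [-3.14, 3.14], [-1.21, 2.06], [-1.07, 1.41], [-3.16, 2.05], [-2.99, -0.16], [-3.1, 3.1]. Speed limits (rad/s): [2.79, 2.79, 3.14, 3.14, 3.14, 3.14].

### API

Orientations are given as a unit quaternion [x, y, z, w].
In Python, from bench import status, get_image, job, arm gives the robot as it stands.
- The arm moves only by the tool apply_moves, never from a script. Its argument "targets" is text: rows parted by semicolons, each of 5 numbers parted by spaces: the shift along the tool's x, y, z in mm, then the turn about the tool's x in degrees, then the gripper's target within -1 to 1 (shut at 1, half-way at 0, fully open at -1). In form: dx dy dz spin hand; .... A call has 1 to 10 rows; each row is the pose to reach, as a shift and turn from the pose commanded when the call began, along the tool's axes at that moment; what a row does not reach only later rows make up. A row lasts 1/12 s, in which the tool goes at most 41.7 mm and 7.16 degrees, less where a joint would pass 70% of its speed; a pose out of reach is approached as far as the arm can. A call with a gripper value outside its range is refused whole. The fingers move at their own pace and stop on an object; the grip force is fixed at half the most. Time passes only in rows, so rows that repeat a pose let the fingers close. It gives the time, the measured TCP pose, the force and the opening at its end, in the units of the state.
- status.read_state(): the state, without advancing time (a new reading comes with each control period).
- get_image(name): name is "side" or "top"; returns a dict with "img" (384x512x3 uint8, red, green, blue), "mtx" (3x3 intrinsics, pixels), "k1" (the pictures are not rectified: a ray, as slopes to the right and down, at radius r is drawn at 1 + k1 r^2 times it, then the intrinsics apply), "world_from_camera" (4x4, takes a point from camera to world coordinates). Camera axes: x right, y down, z forward; pixel columns grow to the right and rows downward; lengths in mm; the calibration is good to about 2 mm. A picture is of the moment at which its call begins. There is no depth.
- job.job_done(): hands the job in, once; it reports no verdict.
The state is a dict: "clock": time; "joints": joint angles; "joint_vel": joint speeds; "joint_efforts": joint torques, N m; "position": TCP position; "ee_rot": TCP orientation; "contact_force": force on the tool from outside, world axes, zero at the start; "wrist_torque": the same for the moment, N m; "gripper_width": finger opening in mm.
Only numpy, scipy, OpenCV 4.12 (cv2) and the standard library are available. Lean on these libraries where they do the work, as an engineer would, in place of code of your own. Each camera call takes 0.05 s, during which the arm holds its last target.

## Working session

There is one attempt and no reset: what is moved stays moved. The work goes in short steps, Python scripts to look and compute and a tool call to move; the robot and the scene stay as the last step left them, time stands still between calls to the robot, and variables do not carry over. Pictures are saved under pics/ and viewed, and the job is handed in when it is done.

Besides the shell and the picture viewer there is one more tool, called after "Emit:" by a JSON object that holds its "name" and its "arguments", one argument or row to a line. apply_moves: Moves the arm, as the interface text tells. Its arguments: {"type":"object","properties":{"targets":{"type":"string"}},"required":["targets"]}

```bash
ls; mkdir -p pics; python3 - <<'E'
from bench import status,get_image
import cv2
print(status.read_state())
for n in("side","top"):
    d=get_image(n);cv2.imwrite(f"pics/{n}0.png",d["img"][:,:,::-1]);print(d["mtx"],d["k1"],d["world_from_camera"])
E
```

```text
pics
{'clock': 0.0, 'joints': array([ 1.40658533e+00,  3.85540836e-01,  6.63000072e-03, -4.95161402e-04,
       -1.19400421e+00, -2.58604475e-01]), 'joint_vel': array([ 0.00186735,  0.00046629,  0.00033168,  0.00025086, -0.00172831,
       -0.00121445]), 'joint_efforts': array([ 7.40584692e-04, -3.92286229e+01,  1.88398612e+01,  4.18615490e+00,
       -4.66428770e-03,  7.49506825e-06]), 'position': array([256.19735378, 569.43604641, 230.23327976]), 'ee_rot': array([-0.59319675, -0.38345095,  0.59444567, -0.38434011]), 'contact_force': array([0.2589708 , 0.17390725, 0.56955963]), 'wrist_torque': array([-0.02198926,  0.00264026, -0.00682254]), 'gripper_width': 85.156507796775}
[[444.03356382   0.         258.43980046]
 [  0.         444.03356382 193.92174775]
 [  0.           0.           1.        ]] -0.17636272629060493 [[ 9.76072692e-01 -1.11435606e-01  1.86719590e-01  3.62320161e+02]
 [-2.17289987e-01 -5.32224122e-01  8.18243573e-01 -8.03766326e+02]
 [ 8.19520173e-03 -8.39237505e-01 -5.43703273e-01  6.81021705e+02]
 [ 0.00000000e+00  0.00000000e+00  0.00000000e+00  1.00000000e+00]]
[[382.53077827   0.         260.22924394]
 [  0.         382.53077827 194.64486738]
 [  0.           0.           1.        ]] -0.0035640233741907677 [[-2.43086011e-02 -9.88916439e-01  1.46469682e-01  3.99620949e+02]
 [-9.99598708e-01  2.19122903e-02 -1.79519891e-02  3.99827476e+01]
 [ 1.45435310e-02 -1.46847293e-01 -9.89052253e-01  1.09492684e+03]
 [ 0.00000000e+00  0.00000000e+00  0.00000000e+00  1.00000000e+00]]
```

View pics/side0.png

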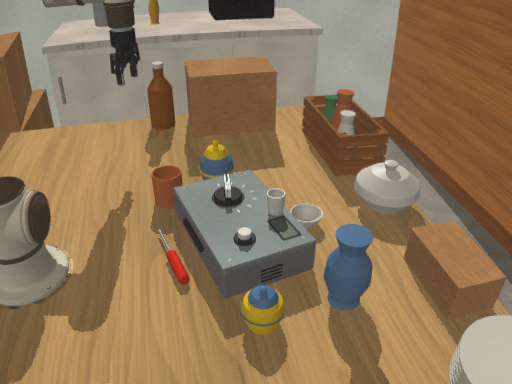

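View pics/top0.png

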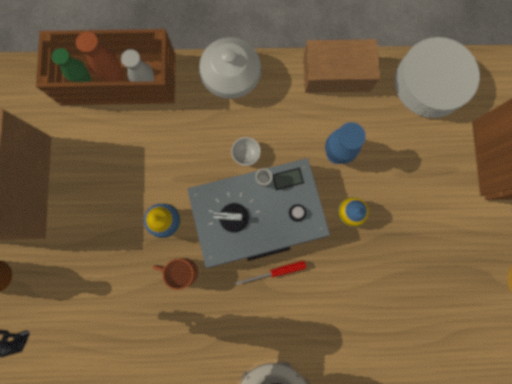

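```bash
python3 - <<'E'
import cv2
i=cv2.imread("pics/top0.png")[70:300,180:420]
cv2.imwrite("pics/top0z.png",cv2.resize(i,None,fx=2.6,fy=2.6,interpolation=2)[:600])
i=cv2.imread("pics/side0.png")[120:320,120:380]
cv2.imwrite("pics/side0z.png",cv2.resize(i,None,fx=3,fy=3,interpolation=2))
E
```

```text
(no output)
```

View pics/top0z.png

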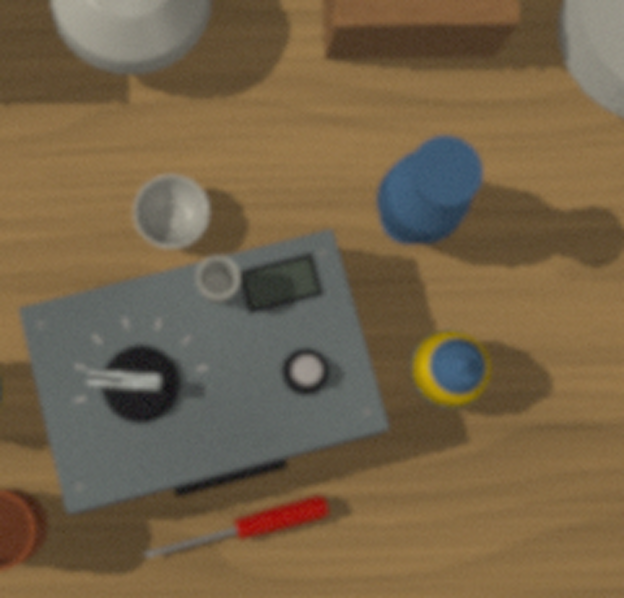

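View pics/side0z.png

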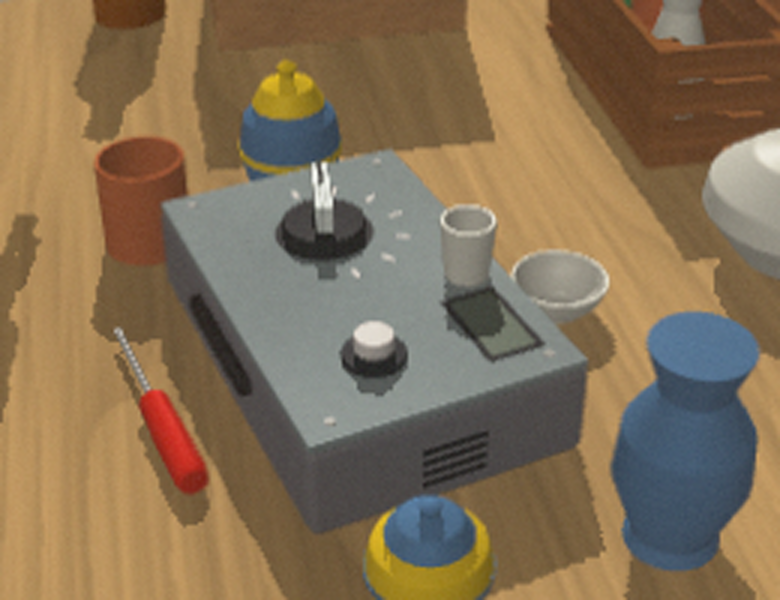

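```bash
cat >h.py <<'E'
import numpy as np,cv2
from bench import get_image,status
def ray(d,uv):
    K=d["mtx"];uv=np.atleast_2d(np.float64(uv))
    p=cv2.undistortPoints(uv[:,None],K,np.array([d["k1"],0,0,0.]))[:,0]
    T=d["world_from_camera"];r=np.c_[p,np.ones(len(p))]@T[:3,:3].T
    return T[:3,3],r
def cast(d,uv,z):
    o,r=ray(d,uv);return o+r*((z-o[2])/r[:,2:])
def proj(d,P):
    T=np.linalg.inv(d["world_from_camera"])
    return cv2.projectPoints(np.float64(np.atleast_2d(P)),cv2.Rodrigues(T[:3,:3])[0],T[:3,3],d["mtx"],np.array([d["k1"],0,0,0.]))[0][:,0]
E
python3 - <<'E'
from h import *
d=get_image("top");im=d["img"];h=cv2.cvtColor(im,cv2.COLOR_RGB2HSV)
m=((im[:,:,2].astype(int)-im[:,:,0]>-3)&(h[:,:,2]>70)&(h[:,:,1]<90)).astype(np.uint8)
m[:150]=0;m[275:]=0;m[:,:180]=0;m[:,335:]=0
m=cv2.morphologyEx(m,cv2.MORPH_CLOSE,np.ones((5,5)));m=cv2.morphologyEx(m,cv2.MORPH_OPEN,np.ones((5,5)))
c=max(cv2.findContours(m,0,1)[0],key=cv2.contourArea)
P=cast(d,c[:,0].astype(float),85)
print(cv2.contourArea(c),cv2.minAreaRect(P[:,:2].astype(np.float32)))
b=cast(d,cv2.approxPolyDP(c,6,True)[:,0].astype(float),85);print(b)
# manual zoom corners
z=np.array([[22,308],[332,232],[387,430],[68,512]])/2.6+[180,70]
print(cast(d,z,85)[:,:2])
mk=np.array([[80,400],[80,367],[97,340],[126,323],[158,323],[186,340],[202,370]])/2.6+[180,70]
Q=cast(d,mk,85)[:,:2];A=np.c_[2*Q,np.ones(7)];s=np.linalg.lstsq(A,(Q**2).sum(1),rcond=None)[0];print("marks circle",s[:2],np.sqrt(s[2]+s[0]**2+s[1]**2));q=Q-s[:2]
print("mark ang from +y cw",np.arctan2(q[:,0],q[:,1]))
# button
print("button",cast(d,[306/2.6+180,371/2.6+70],107))
i=im[180:250,200:280];cv2.imwrite("pics/sel.png",cv2.resize(i[:,:,::-1],None,fx=8,fy=8,interpolation=2))
E
```

```text
8890.0 ((503.2482604980469, 29.554458618164062), (212.62139892578125, 331.49737548828125), 13.26680850982666)
[[ 638.51777626 -107.31184735   85.        ]
 [ 621.14683864  -11.87464855   85.        ]
 [ 600.18315141  -92.17871663   85.        ]
 [ 560.27874992  -44.94993243   85.        ]
 [ 572.65453433   24.37454751   85.        ]
 [ 605.6860838    37.04295732   85.        ]
 [ 568.55649076  208.6491879    85.        ]
 [ 367.87847501  166.76687175   85.        ]
 [ 440.42688405 -151.79686603   85.        ]]
[[ 570.10278864  212.74807285]
 [ 643.39028818 -109.40095791]
 [ 436.6808253  -156.49284724]
 [ 362.96158435  166.38724385]]
marks circle [490.02783657  92.04017206] 63.77037584293552
mark ang from +y cw [-0.24903072  0.28245447  0.79783704  1.34487651  1.8634612   2.39688296
  2.95223459]
button [[496.40231866 -74.06964562 107.        ]]
```

View pics/sel.png

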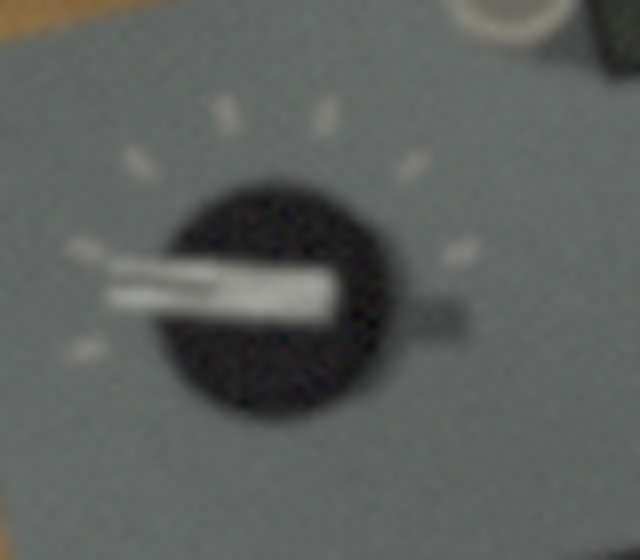

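```bash
cat >>h.py <<'E'
from scipy.spatial.transform import Rotation as R
YAW=0.23;AX=np.array([489.,91.8]);BT=np.array([496.7,-75.])
def u(a): p=a-YAW; return np.array([np.sin(p),np.cos(p)])
def t(a): p=a-YAW; return np.array([np.cos(p),-np.sin(p)])
def rows(goals,s=None):
    # goals: (x,y,z,yvec or None)
    s=s or status.read_state();Rm=R.from_quat(s["ee_rot"]).as_matrix();out=[]
    for x,y,z,yv in goals:
        d=Rm.T@(np.array([x,y,z])-s["position"]);sp=0
        if yv is not None:
            v=Rm.T@np.array([*yv,0]); sp=np.degrees(np.arctan2(v[2],v[1]))
        out.append([*np.round(d,1),round(sp,1)])
    return out
E
python3 - <<'E'
from h import *
d=get_image("top");s=status.read_state()
print(np.round(R.from_quat(s["ee_rot"]).as_matrix(),3))
e=cast(d,[218/2.6+180,277/2.6+70],135)[0];print("egg top",e)
w=e[:2]-AX;print(np.hypot(*w),np.arctan2(w[0],w[1])+YAW)
sd=get_image("side")
for P in([*AX,98],[*(AX+50*u(.5236)),122],[*BT,107],[e[0],e[1],135]): print(proj(sd,P),proj(d,P))
a=.5236
g=AX+30*u(a)-38*t(a)
print(g,rows([(*g,200,t(a)),(*g,200,-t(a))]))
E
```

```text
[[-0.     0.912 -0.41 ]
 [-0.001 -0.41  -0.912]
 [-1.     0.     0.001]]
egg top [588.33738168  12.18033552 135.        ]
127.3075267632204 2.4764558498430516
[[227.14241345 193.31628765]] [[233.9909878 217.3096236]]
[[229.54488707 174.32811747]] [[214.63073228 211.25067525]]
[[243.29142697 231.39628734]] [[298.04532351 212.56999841]]
[[275.56533439 193.38776621]] [[263.84615385 176.53846154]]
[461.30808815 131.51344883] [[np.float64(31.1), np.float64(366.8), np.float64(315.5), np.float64(-7.4)], [np.float64(31.1), np.float64(366.8), np.float64(315.5), np.float64(172.6)]]
```

Emit:
{"name": "apply_moves", "arguments": {
  "targets": "0 36 31 0 1; 0 73 63 0 1; 0 110 94 -1 1; 0 147 126 -2 1; 0 183 158 -3 1; 0 220 189 -4 1; 0 257 221 -5 1; 0 293 252 -6 1; 0 330 284 -7 1; 0 367 315 -7.4 1"
}}

```text
clock: 1.08
position: [433.4, 190.7, 231.6]
ee_rot: [0.568, 0.422, -0.567, 0.422]
contact_force: [1.1, -0.3, -0.3]
gripper_width: -0.0
```

```bash
python3 - <<'E'
from h import *
s=status.read_state();print(s["clock"],s["position"],s["gripper_width"],s["joints"])
a=.5236;g=AX+36*u(a)-38*t(a)
print(rows([(*g,180,t(a)),(*g,106,t(a))]))
E
```

```text
1.0833 [433.43705312 190.6906455  231.62500791] -0.03273156955370407 [ 7.58703282e-01  1.24024176e-01 -3.48136714e-01  2.54973052e-05
 -1.09791059e+00  5.19744093e-01]
[[np.float64(51.6), np.float64(43.7), np.float64(42.7), np.float64(0.1)], [np.float64(125.6), np.float64(43.7), np.float64(42.7), np.float64(0.1)]]
```

Emit:
{"name": "apply_moves", "arguments": {
  "targets": "0 0 0 0 1; 0 0 0 0 1; 0 0 0 0 1"
}}

```text
clock: 1.33
position: [433.3, 192.6, 231.4]
ee_rot: [0.568, 0.421, -0.568, 0.421]
contact_force: [-0.7, -0.5, 0.1]
gripper_width: -0.0
```

```bash
python3 - <<'E'
from h import *
s=status.read_state();print(s["clock"],s["position"],s["gripper_width"],s["joint_vel"])
a=.5236;g=AX+36*u(a)-38*t(a)
print(rows([(*g,180,t(a)),(*g,106,t(a))]))
E
```

```text
1.3333 [433.25497541 192.57396276 231.38171455] -0.009305983972619294 [ 0.03515804  0.00398969  0.00388514 -0.00095581  0.00103091  0.00196099]
[[np.float64(51.4), np.float64(44.6), np.float64(44.3), np.float64(-0.1)], [np.float64(125.4), np.float64(44.6), np.float64(44.3), np.float64(-0.1)]]
```

Emit:
{"name": "apply_moves", "arguments": {
  "targets": "15 22 22 0 1; 40 45 44 0 1; 60 45 44 0 1; 80 45 44 0 1; 95 45 44 0 1; 110 45 44 0 1; 120 45 44 0 1; 125 45 44 0 1; 125 45 44 0 1; 125 45 44 0 1"
}}

```text
clock: 2.17
position: [463.6, 138.6, 106.5]
ee_rot: [0.567, 0.422, -0.567, 0.422]
contact_force: [0.1, -0.0, 0.1]
gripper_width: 0.3
```

```bash
python3 - <<'E'
from h import *
s=status.read_state();print(s["position"],s["joint_vel"])
for n in("side","top"):
    d=get_image(n);im=d["img"][:,:,::-1]
    p=proj(d,[*AX,110])[0].astype(int);c=im[p[1]-60:p[1]+60,p[0]-70:p[0]+70]
    cv2.imwrite(f"pics/{n}1.png",cv2.resize(c,None,fx=4,fy=4,interpolation=2))
E
```

```text
[463.57731105 138.56278383 106.50483618] [-0.00996216 -0.01733851  0.01081069  0.0018533   0.00060644  0.00066191]
```

View pics/side1.png

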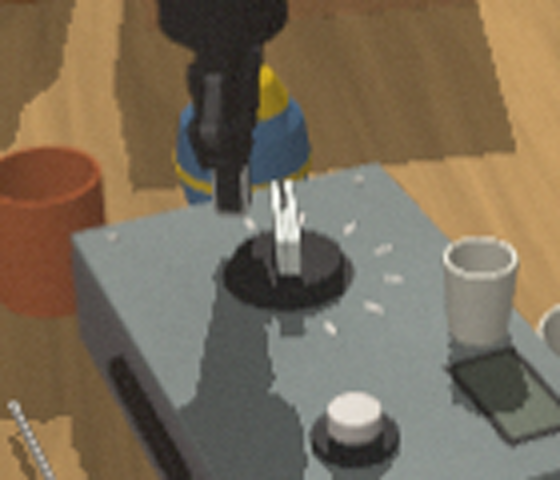

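View pics/top1.png

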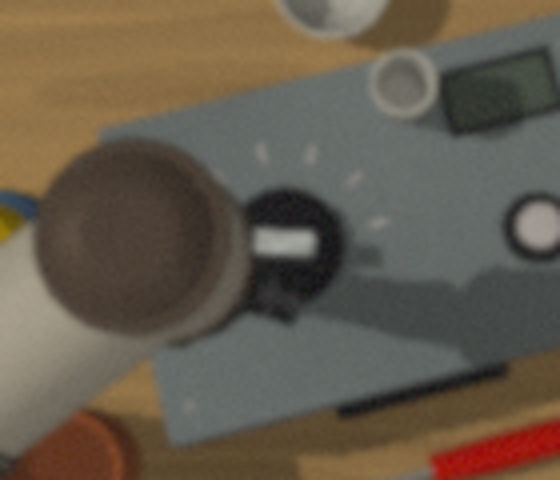

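```bash
cat >>h.py <<'E'
def pr(gs):
    for r in rows(gs): print(*r)
def arc(als,off=18,r=36,z=106):
    return [(*(AX+r*u(a)-o*t(a)),z,t(a)) for a,o in zip(als,np.broadcast_to(off,len(als)))]
E
python3 - <<'E'
from h import *
pr(arc([.524]*3+list(np.linspace(.6,1.1,7)),[32,26,20]+[18]*7))
E
```

```text
1.1 5.5 1.3 0.1
1.1 11.5 1.4 0.1
1.1 17.5 1.4 0.1
1.1 22.2 0.1 4.4
1.1 25.4 -1.0 9.2
1.2 28.6 -1.9 14.0
1.2 31.9 -2.5 18.8
1.2 35.3 -2.8 23.5
1.2 38.6 -2.8 28.3
1.2 42.0 -2.6 33.1
```

Emit:
{"name": "apply_moves", "arguments": {
  "targets": "0.5 5.5 1.3 0 1; 0.5 11.5 1.4 0 1; 0.5 17.5 1.4 0 1; 0.5 22.2 0.1 4.4 1; 0.5 25.4 -1 9.2 1; 0.5 28.6 -1.9 14 1; 0.5 31.9 -2.5 18.8 1; 0.5 35.3 -2.8 23.5 1; 0.5 38.6 -2.8 28.3 1; 0.5 42 -2.6 33 1"
}}

```text
clock: 3.1
position: [504.6, 128.2, 106.0]
ee_rot: [-0.665, -0.242, 0.665, -0.241]
contact_force: [-2.6, 2.7, 2.9]
gripper_width: 0.3
```

```bash
python3 - <<'E'
from h import *
s=status.read_state();print(s["position"],s["joint_vel"],s["contact_force"])
for n in("side","top"):
    d=get_image(n);im=d["img"][:,:,::-1]
    p=proj(d,[*AX,110])[0].astype(int);c=im[p[1]-60:p[1]+60,p[0]-70:p[0]+70]
    cv2.imwrite(f"pics/{n}2.png",cv2.resize(c,None,fx=4,fy=4,interpolation=2))
s=status.read_state();print(s["position"],s["joint_vel"],s["contact_force"])
pr(arc(np.linspace(1.15,1.65,10)))
E
```

```text
[504.56389006 128.18735452 106.01503172] [-0.06608591  0.04884906  0.07828228  0.00500755 -0.02512324 -0.90831423] [-2.57410215  2.74934875  2.94794028]
[505.36725844 127.7666371  105.99866992] [ 0.00391456 -0.0039758  -0.01226282  0.00731285  0.01392221  0.06627656] [-0.95642087  0.71748372  0.35401393]
-0.0 0.8 -1.2 2.8
0.0 2.8 -2.0 6.0
0.0 4.9 -2.7 9.2
0.0 7.1 -3.3 12.4
0.0 9.3 -3.8 15.6
0.0 11.5 -4.2 18.7
0.0 13.7 -4.4 21.9
0.0 15.9 -4.5 25.1
0.0 18.2 -4.5 28.3
0.0 20.4 -4.4 31.5
```

View pics/side2.png

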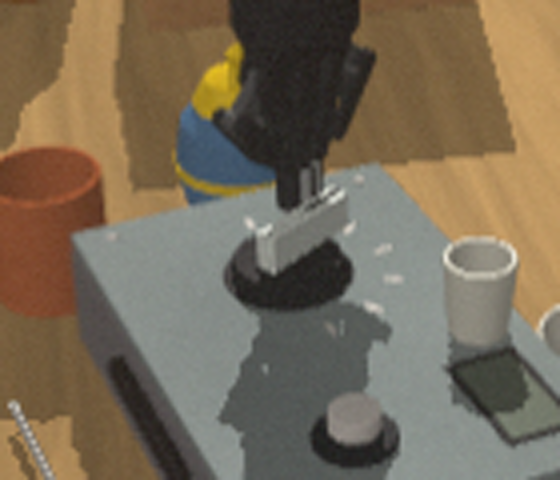

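View pics/top2.png

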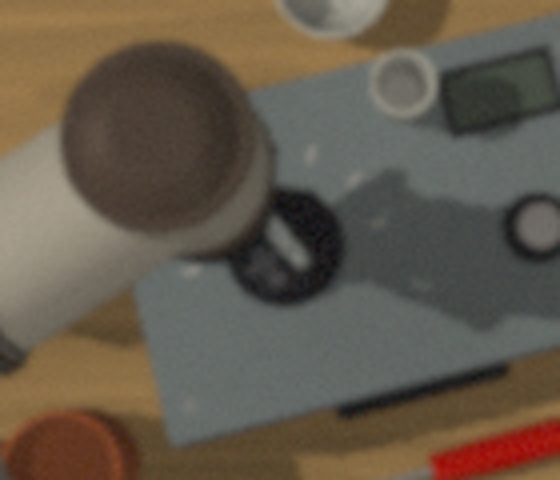

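Emit:
{"name": "apply_moves", "arguments": {
  "targets": "0 0.8 -1.2 2.8 1; 0 2.8 -2 6 1; 0 4.9 -2.7 9.2 1; 0 7.1 -3.3 12.4 1; 0 9.3 -3.8 15.6 1; 0 11.5 -4.2 18.7 1; 0 13.7 -4.4 21.9 1; 0 15.9 -4.5 25.1 1; 0 18.2 -4.5 28.3 1; 0 20.4 -4.4 31.5 1"
}}

```text
clock: 4.03
position: [521.0, 115.8, 105.9]
ee_rot: [0.705, 0.054, -0.705, 0.052]
contact_force: [-2.4, 3.5, 0.3]
gripper_width: 0.1
```

```bash
cat >look.py <<'E'
from h import *
import sys
k=sys.argv[1]
s=status.read_state();print(s["position"],s["contact_force"])
for n in("side","top"):
    d=get_image(n);im=d["img"][:,:,::-1]
    p=proj(d,[*AX,110])[0].astype(int);c=im[p[1]-60:p[1]+60,p[0]-70:p[0]+70]
    cv2.imwrite(f"pics/{n}{k}.png",cv2.resize(c,None,fx=4,fy=4,interpolation=2))
s=status.read_state();print(s["position"],s["contact_force"],s["clock"])
E
python3 look.py 3; python3 -c "
from h import *
pr(arc(np.linspace(1.7,2.2,10)))"
```

```text
[521.02615002 115.7886151  105.85951451] [-2.36331966  3.48160109  0.33683842]
[521.2504237  115.09979566 105.84655716] [-1.07159192  1.04558064 -0.11189639] 4.1333
-0.2 2.0 -1.5 3.0
-0.2 4.1 -2.3 6.2
-0.2 6.2 -3.0 9.3
-0.2 8.4 -3.6 12.5
-0.2 10.5 -4.1 15.7
-0.2 12.7 -4.5 18.9
-0.2 15.0 -4.7 22.1
-0.2 17.2 -4.8 25.2
-0.2 19.4 -4.8 28.4
-0.2 21.7 -4.7 31.6
```

View pics/side3.png

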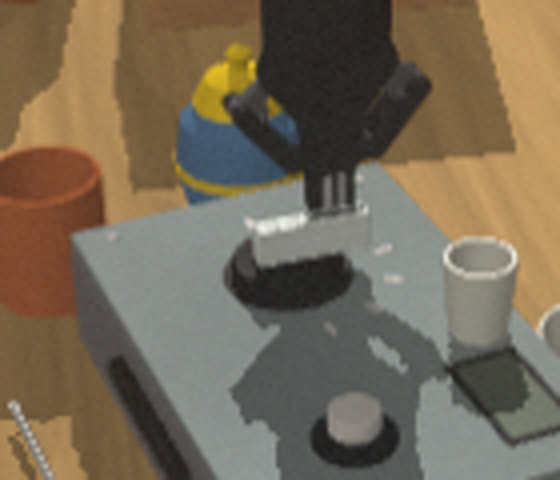

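View pics/top3.png

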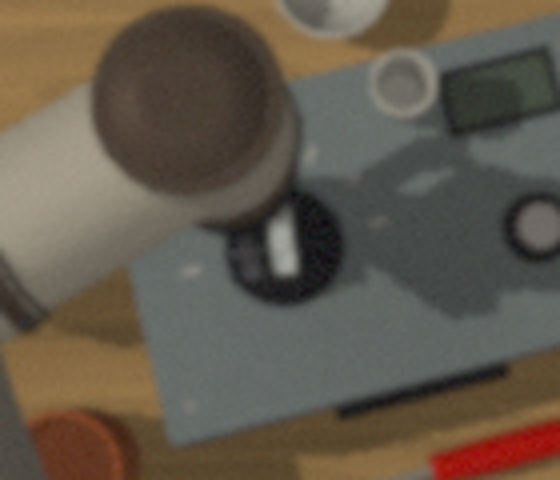

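Emit:
{"name": "apply_moves", "arguments": {
  "targets": "0 2 -1.5 3 1; 0 4.1 -2.3 6.2 1; 0 6.2 -3 9.3 1; 0 8.4 -3.6 12.5 1; 0 10.5 -4.1 15.7 1; 0 12.7 -4.5 18.9 1; 0 15 -4.7 22.1 1; 0 17.2 -4.8 25.2 1; 0 19.4 -4.8 28.4 1; 0 21 -4.7 31 1"
}}

```text
clock: 4.97
position: [529.5, 96.3, 105.9]
ee_rot: [0.694, -0.136, -0.693, -0.138]
contact_force: [-2.0, 6.7, -0.1]
gripper_width: -0.3
```

```bash
python3 look.py 4; python3 -c "
from h import *
pr(arc(np.linspace(2.2,2.5,10)))"
```

```text
[529.46922595  96.25436527 105.85250451] [-1.98454506  6.72865435 -0.10533561]
[529.30107776  95.63460735 105.86538647] [-0.58264216  3.00814173 -0.63695031] 5.0667
-0.1 1.2 -0.3 0.7
-0.1 2.4 -0.9 2.6
-0.1 3.7 -1.4 4.5
-0.1 4.9 -1.9 6.4
-0.1 6.2 -2.4 8.3
-0.1 7.5 -2.8 10.2
-0.1 8.7 -3.1 12.1
-0.1 10.0 -3.4 14.0
-0.1 11.4 -3.7 15.9
-0.2 12.7 -3.9 17.8
```

View pics/side4.png

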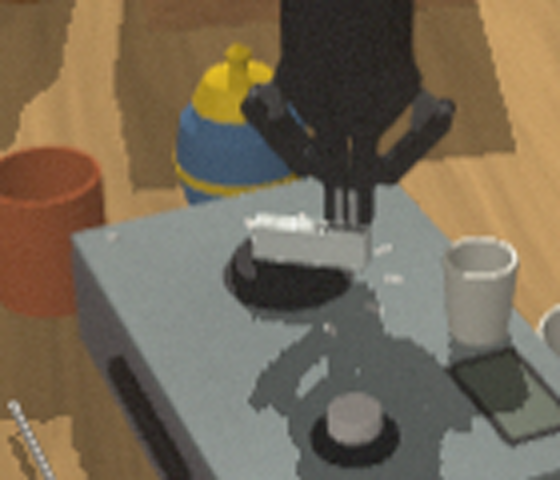

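View pics/top4.png

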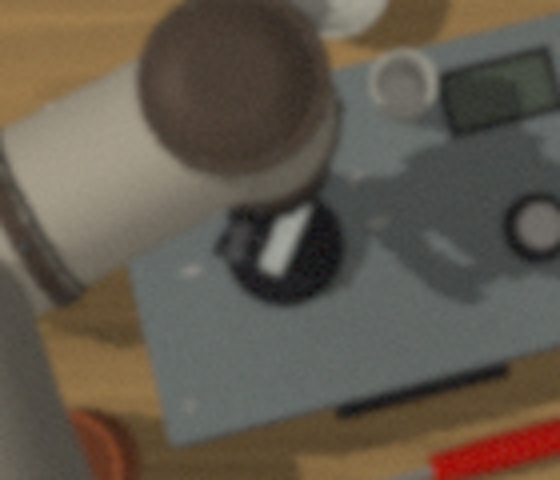

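Emit:
{"name": "apply_moves", "arguments": {
  "targets": "0 1.2 -0.3 0.7 1; 0 2.4 -0.9 2.6 1; 0 3.7 -1.4 4.5 1; 0 4.9 -1.9 6.4 1; 0 4.9 -1.9 6.4 1; 0 4.9 -1.9 6.4 1"
}}

```text
clock: 5.57
position: [528.9, 89.5, 105.9]
ee_rot: [0.685, -0.175, -0.685, -0.175]
contact_force: [0.0, 0.9, -0.0]
gripper_width: 0.2
```

```bash
python3 look.py 5; python3 -c "
from h import *
pr(arc([2.3,2.35,2.4,2.45]))"
```

```text
[528.94845318  89.51172003 105.88889586] [ 0.02866818  0.88285422 -0.00786643]
[528.93919637  89.53706315 105.90657631] [0.51693948 0.4565634  0.62337973] 5.6667
-0.1 -0.9 0.1 -0.0
-0.1 1.0 -0.7 2.8
-0.1 2.8 -1.5 5.7
-0.1 4.7 -2.1 8.5
```

View pics/top5.png

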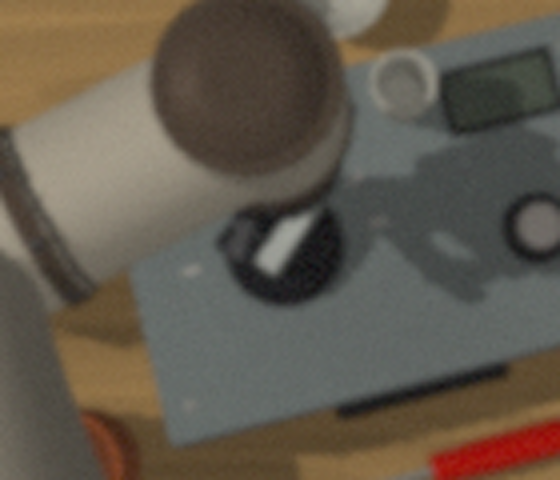

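View pics/side5.png

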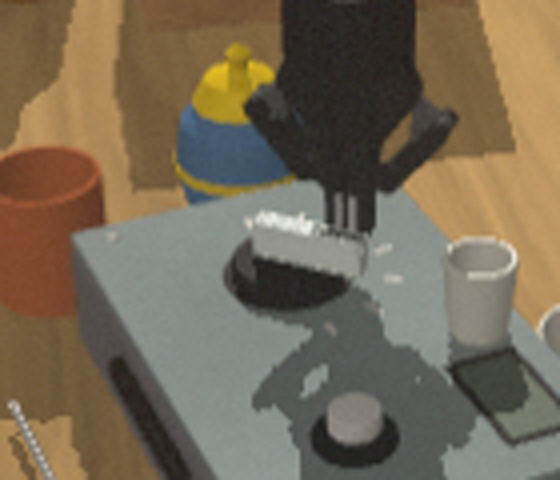

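Emit:
{"name": "apply_moves", "arguments": {
  "targets": "0 1 -0.7 2.8 1; 0 2.8 -1.5 5.7 1; 0 3.7 -1.8 7 1; 0 3.7 -1.8 7 1"
}}

```text
clock: 6.0
position: [528.3, 85.2, 105.8]
ee_rot: [-0.673, 0.217, 0.673, 0.216]
contact_force: [0.3, -0.4, 0.1]
gripper_width: 0.3
```

```bash
python3 look.py 6; python3 -c "
from h import *
pr(arc([2.4,2.45,2.5]))"
```

```text
[528.34502156  85.15310501 105.81555125] [ 0.34065275 -0.42584556  0.13021057]
[528.27400612  85.23331755 105.71757627] [0.08278517 0.00652604 0.33096836] 6.1
-0.3 -1.3 0.2 -1.3
-0.3 0.5 -0.7 1.5
-0.3 2.4 -1.5 4.4
```

View pics/top6.png

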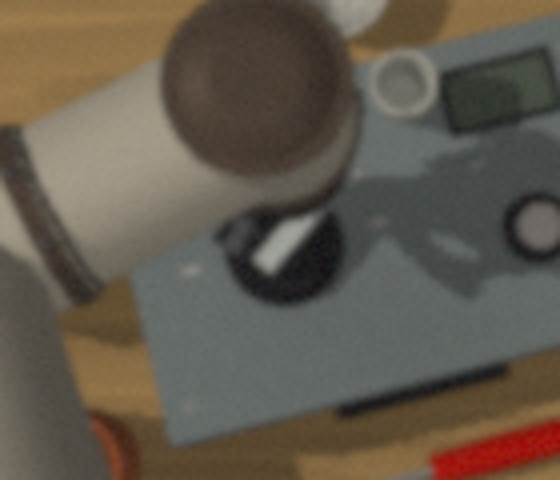

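View pics/side6.png

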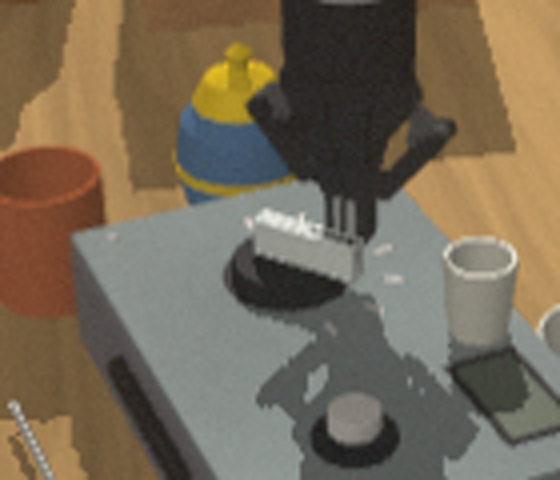

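Emit:
{"name": "apply_moves", "arguments": {
  "targets": "0 -8 0 0 1; 0 -18 0 0 1; -15 -25 0 0 1; -45 -25 0 0 1; -75 -25 0 0 1; -95 -60 0 0 1; -95 -95 0 0 1; -95 -130 0 0 1; -95 -150 0 0 1; -95 -150 0 0 1"
}}

```text
clock: 6.93
position: [618.4, 211.4, 199.7]
ee_rot: [0.674, -0.216, -0.673, -0.216]
contact_force: [0.4, 0.7, 0.8]
gripper_width: 0.1
```

```bash
python3 look.py 7; python3 - <<'E'
from h import *
d=get_image("top");im=d["img"];p=proj(d,[*AX,122])[0];print(p,status.read_state()["position"])
for a in np.arange(3,7)*.5236: print(round(a,2),proj(d,[*(AX+50*u(a)),122]))
E
```

```text
[618.38246996 211.44051993 199.6785134 ] [0.42749326 0.74792627 0.79139462]
[616.20031675 208.51987915 199.77951681] [ 0.32121272 -0.77396362  0.12769305] 7.0333
[233.48883681 216.47824811] [615.82706337 207.72214542 200.14488602]
1.57 [[228.77488036 197.65584372]]
2.09 [[238.8691666  197.75108633]]
2.62 [[247.5433139  202.83550576]]
3.14 [[252.50330456 211.59065349]]
```

View pics/top7.png

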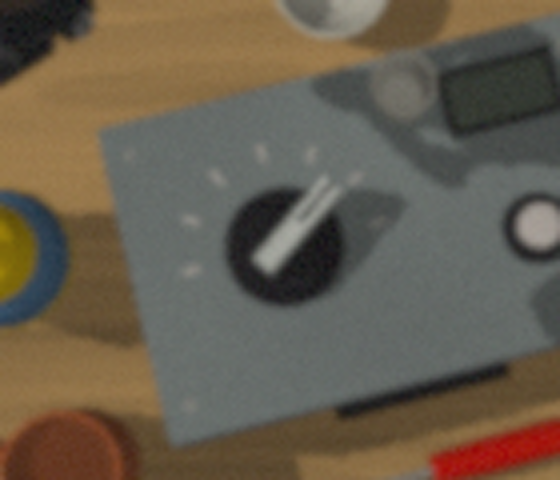

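View pics/side7.png

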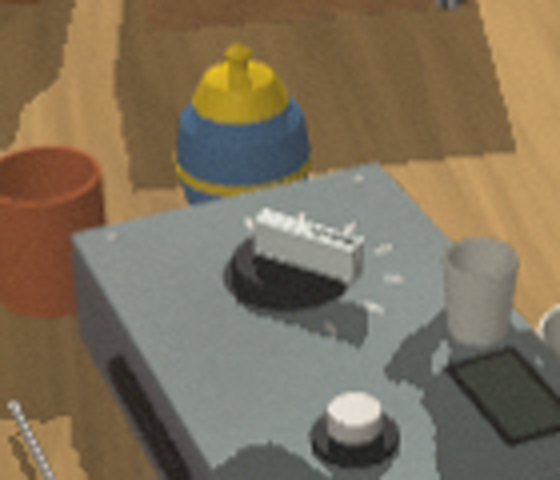

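```bash
python3 - <<'E'
from h import *
pr([(*BT,180,None),(*BT,125,None),(*BT,100,None)])
E
```

```text
20.5 299.1 -68.2 0
75.5 299.0 -68.2 0
100.5 299.0 -68.2 0
```

Emit:
{"name": "apply_moves", "arguments": {
  "targets": "0 37 -9 0 1; 0 75 -17 0 1; 0 112 -25 0 1; 0 149 -34 0 1; 0 187 -43 0 1; 0 224 -51 0 1; 0 261 -60 0 1; 0 299 -68 0 1; 0 299 -68 0 1; 0 299 -68 0 1"
}}

```text
clock: 7.92
position: [495.2, -77.1, 201.5]
ee_rot: [0.673, -0.218, -0.672, -0.218]
contact_force: [0.2, 0.2, 0.6]
gripper_width: -0.0
```

Emit:
{"name": "apply_moves", "arguments": {
  "targets": "10 0 0 0 1; 20 0 0 0 1; 20 0 0 0 1; 20 0 0 0 1"
}}

```text
clock: 8.25
position: [496.3, -74.3, 179.4]
ee_rot: [-0.672, 0.217, 0.674, 0.216]
contact_force: [-0.1, -0.7, -0.6]
gripper_width: 0.1
```

```bash
python3 - <<'E'
from h import *
s=status.read_state();print(s["position"],s["joint_vel"])
pr([(*BT,125,None),(*BT,110,None),(*BT,101,None),(*BT,99,None)])
E
```

```text
[496.28887721 -74.25258909 179.44370231] [-0.00234794 -0.01158024  0.02410967  0.0091515  -0.00379923  0.00149224]
54.4 0.3 -0.9 0
69.4 0.2 -0.9 0
78.4 0.2 -0.9 0
80.4 0.2 -0.9 0
```

Emit:
{"name": "apply_moves", "arguments": {
  "targets": "20 0 -1 0 1; 40 0 -1 0 1; 54 0 -1 0 1; 62 0 -1 0 1; 69 0 -1 0 1; 69 0 -1 0 1; 69 0 -1 0 1"
}}

```text
clock: 8.83
position: [498.0, -75.4, 112.0]
ee_rot: [0.673, -0.217, -0.673, -0.217]
contact_force: [0.1, -0.6, -0.2]
gripper_width: -0.0
```

```bash
python3 - <<'E'
from h import *
s=status.read_state();print(s["position"],s["contact_force"])
d=get_image("side");c=d["img"][180:280,190:310,::-1]
cv2.imwrite("pics/b1.png",cv2.resize(c,None,fx=5,fy=5,interpolation=2))
E
```

```text
[497.97753052 -75.37168437 112.03038628] [ 0.0737055  -0.57721979 -0.17167444]
```

View pics/b1.png

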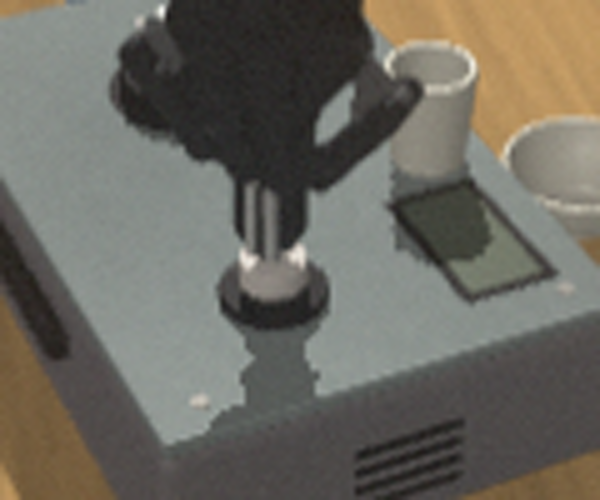

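Emit:
{"name": "apply_moves", "arguments": {
  "targets": "3 0 0 0 1; 5 0 0 0 1; 7 0 0 0 1; 9 0 0 0 1; 10 0 0 0 1; 10 0 0 0 1; 10 0 0 0 1"
}}

```text
clock: 9.47
position: [498.0, -75.5, 102.2]
ee_rot: [0.673, -0.217, -0.673, -0.217]
contact_force: [0.1, 0.7, 3.9]
gripper_width: 0.0
```

Spring force is building (3.9 N); continue in small steps to the hard stop.

Emit:
{"name": "apply_moves", "arguments": {
  "targets": "1 0 0 0 1; 2 0 0 0 1; 2 0 0 0 1"
}}

```text
clock: 9.72
position: [498.0, -75.5, 101.0]
ee_rot: [0.674, -0.217, -0.673, -0.217]
contact_force: [-1.6, 1.5, 9.0]
gripper_width: -0.1
```

Emit:
{"name": "apply_moves", "arguments": {
  "targets": "0.5 0 0 0 1; 1 0 0 0 1; 1.5 0 0 0 1; 1.5 0 0 0 1"
}}

```text
clock: 10.05
position: [498.1, -75.6, 100.8]
ee_rot: [0.674, -0.217, -0.673, -0.216]
contact_force: [-4.8, 3.0, 17.6]
gripper_width: -0.1
```

Hard stop reached: z holds at 100.8 mm while the force climbs to 17.6 N. Now straight up and clear.

Emit:
{"name": "apply_moves", "arguments": {
  "targets": "-3 0 0 0 1; -10 0 0 0 1; -25 0 0 0 1; -50 0 0 0 1; -80 0 0 0 1; -110 0 0 0 1; -140 0 0 0 1; -150 0 0 0 1; -150 0 0 0 1"
}}

```text
clock: 10.8
position: [498.6, -75.6, 251.1]
ee_rot: [0.675, -0.216, -0.671, -0.218]
contact_force: [0.9, -0.4, -0.3]
gripper_width: -0.1
```

```bash
python3 - <<'E'
from h import *
s=status.read_state();print(s["position"],s["contact_force"])
pr([(300,-250,250,None),(420,-330,250,None)])
E
```

```text
[498.62499533 -75.62459048 251.05187168] [ 0.88502321 -0.40322285 -0.27924983]
-0.1 257.5 59.4 0
0.5 252.4 -84.7 0
```

Emit:
{"name": "apply_moves", "arguments": {
  "targets": "0 35 -12 0 1; 0 70 -24 0 1; 0 105 -36 0 1; 0 140 -48 0 1; 0 175 -60 0 1; 0 210 -72 0 1; 0 250 -84 0 1; 0 250 -84 0 1; 0 250 -84 0 1; 0 250 -84 0 1"
}}

```text
clock: 11.63
position: [418.8, -327.2, 246.5]
ee_rot: [-0.672, 0.217, 0.674, 0.218]
contact_force: [-0.6, 0.3, 0.1]
gripper_width: 0.0
```

```bash
python3 - <<'E'
from h import *
print(status.read_state()["position"])
d=get_image("top");cv2.imwrite("pics/topf.png",cv2.resize(d["img"][120:300,130:390,::-1],None,fx=3,fy=3,interpolation=2))
d=get_image("side");cv2.imwrite("pics/sidef.png",cv2.resize(d["img"][120:320,120:380,::-1],None,fx=3,fy=3,interpolation=2))
E
```

```text
[ 418.78518143 -327.23965159  246.4857228 ]
```

View pics/topf.png

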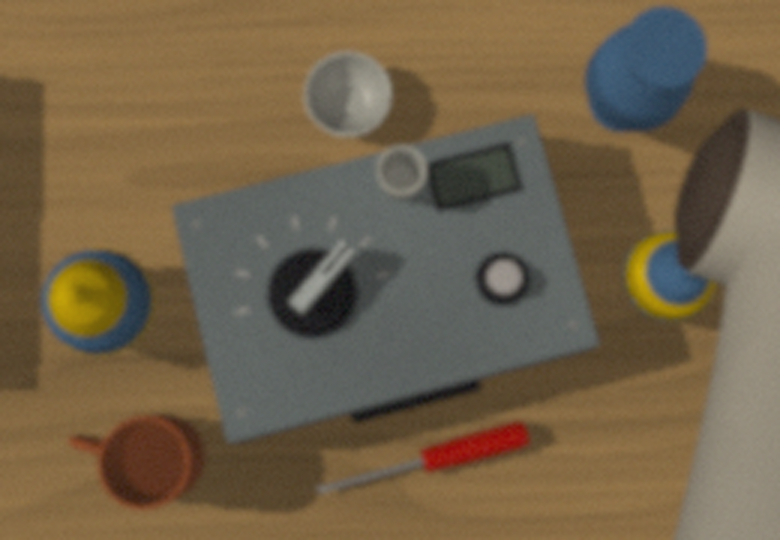

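View pics/sidef.png

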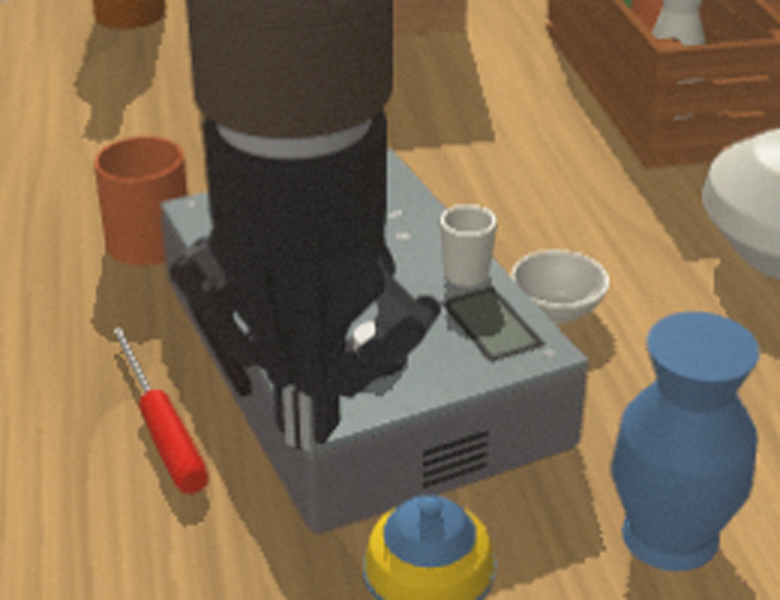

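```bash
python3 -c "
from bench import job,status
print(job.job_done(), status.read_state()['clock'])"
```

```text
the job is handed in; nothing more can be done
the job is handed in; nothing more can be done
```

The selector is in its sixth position, the test button was then pressed right down once, and the job was handed in at about 11.7 s on the robot's clock.

- **Selector:** It started in the second position. I pushed only the trailing side of the blade with the shut fingertips, four clicks clockwise. With the arm out of the way, the top view showed the pointer tip within about 1 mm of where it should be for the sixth position. It still pointed at the sixth mark in the final top view.
- **Button:** I pressed it only after the selector was set. The fingertip stopped at 100.8 mm while the force rose to 17.6 N, so it reached its stop (expected at 101 mm). I then lifted straight off and moved about 250 mm clear at 246 mm height.
- **Last checks:** In the final pictures the eggcup, dish, mug, jar, sugar pot, vase and screwdriver look unmoved. The measured tool force was about zero.
- **Not fully confirmed:** That the button sprang back was judged from the top view only, because the gripper partly hid it in the last side view. The snap into the sixth position was not obvious in the pictures during pushing; I confirmed it after backing the finger away.

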